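Lay the micrometer setting standards out on their Airy-point rest by length

ROBOT

A 6-joint arm with a two-finger parallel gripper is mounted at the origin on a cart in front of the work surface, level with it; the furniture and walls round the work are solid. World frame = base frame: x ahead of the robot, y to its left, z up, the work surface at z = 0. Lengths are in mm, angles in rad, forces in N, time in s.
With the tool pointing down it reaches from about 325 to 925 mm from the base axis. Payload 3.1 kg.
Tool frame: the origin (TCP) lies at the very end of the fingers, on their centre line; the grasp point (between the pads) lies 19 mm behind it; z points along the fingers, y is the line along which they close (so a half turn about z gives the same grasp; the last joint's range is limited). The gripper opens to 85 mm and grips with 20 to 120 N. Pads are 22 mm wide; open, the fingers measure 114 mm over their backs; the gripper's body (76 mm by 85 mm) begins 54 mm behind the grasp point. The pads swing forward as they close: fully open they stand 13 mm farther back than shut.
Start: joints at [-1.427, 0.217, 1.613, -0, 1.311, -0.112], TCP at [158.158, -604.67, 231.3] pointing down, gripper open.
Joint ranges: [-2.75, 2.75], [-0.78, 2.1], [0.31, 2.55], [-1.13, 4.27], [0.13, 2.63], [-2.58, 2.58]. Speed limits (rad/s): [2.79, 2.79, 3.14, 3.14, 3.14, 3.14].

INTERFACE

Orientations are given as a unit quaternion [x, y, z, w].
In Python, from plant import * gives the robot as it stands.
- The arm moves only by the shell command python3 -m inch 'ROWS' [FORCE]. ROWS is JSON, a list of rows, each an object with "translation": the shift along the world's x, y, z in m, a list of three; "roll": the turn about the world's z in degrees; "gripper": the closure, from 0 (fully open) to 1 (shut). A call has exactly 8 rows; each row is the pose to reach, as a shift and turn from the pose commanded when the call began; what a row does not reach only later rows make up. A row lasts 1/12 s, in which the tool goes at most 41.7 mm and 7.16 degrees, less where a joint would pass 70% of its speed; a pose out of reach is approached as far as the arm can. A call with a gripper value outside its range is refused whole. The fingers move at their own pace and stop on an object; FORCE is the grip in N (left out, the last holds). Time passes only in rows, so rows that repeat a pose let the fingers close, or fill a call up. It gives the time, the measured TCP pose, the force, the opening and the grip force at its end, in the units of the state.
- get_state(): the state, without advancing time (a new reading comes with each control period).
- read_camera(name): name is "side" or "top" or "wrist"; returns a dict with "image" (480x640x3 uint8, blue, green, red), "range_z" (480x640 float32, mm along the optical axis (not along the pixel's ray), 0 where there is no reading), "fx", "fy", "cx", "cy" (pixels), "extrinsics" (4x4, takes a point from camera to world coordinates); the wrist camera has in their place "T_tool_cam" (4x4, takes a point from camera to tool coordinates, whose origin is the TCP and whose axes are the flange's). Camera axes: x right, y down, z forward; pixel columns grow to the right and rows downward; lengths in mm; the calibration is good to about 2 mm. A picture is of the moment at which its call begins: read the wrist's pose just before it.
- job_done(): hands the job in; it is judged then, once.
Trained networks look in a picture, given as the dict that the camera call returned (one of the last four; its "shot" number tells which), for a name from the list of things; names that differ only in an ending like _2 or _b are one class to them, and where a whole thing is asked for, a point or a joint stands for the part that bears it (a point fixed in the world has none). Each returns a list of dicts, best first, with "score" (0 to 1); they miss things now and then, are a little off and sometimes report something else, mostly with a low value. They report only what shows in the picture. A call takes as long as a camera call. They do not tell look-alikes from the thing itself.
- silhouettes(picture, target): "region" (480x640 bool, what is visible of it) and "rect" ([left, top, right, bottom] in pixels, round what is visible of it).
- spot_point(picture, target): "position" ([column, row] in pixels: a listed point, or the origin of a listed thing).
The state is a dict: "t": time; "joints": joint angles; "joint_velocities": joint speeds; "effort": joint torques, N m; "position": TCP position; "ee_rot": TCP orientation; "force": force on the tool from outside, world axes, zero at the start; "torque": the same for the moment, N m; "gripper_width": finger opening in mm; "grasp_force": force on a finger pad.
Only numpy, scipy, OpenCV 4.12 (cv2) and the standard library are available. Lean on these libraries where they do the work, as an engineer would, in place of code of your own. Each camera call takes 0.05 s, during which the arm holds its last target. There are 200 camera calls.

TASK

The four steel setting standards must lie on their tapered rest, in order of length, to come to room temperature before the micrometers are checked: the shortest in the cradle at the narrow end, then each longer one in the next, and the longest in the cradle at the wide end; one of them has been left in the wrong cradle. Lay each down without dropping it, so that it is seated in both V-blocks with its black sleeve midway between them, and do not disturb the micrometer or the loupe.

Things in the scene. Friction and masses are not known exactly. Their poses are not given: they have to be found in the camera images.
- standard_100: Shortest setting standard: round steel rod 100 mm long, 10 mm in diameter, with a black octagonal sleeve round its middle, 28 mm long, 14 mm across flats, that keeps it from rolling. Origin: on the rod's axis at mid-length (7 mm above the bench when it lies there). x axis along the rod. About 75 g. Starts on the bench. All four standards look alike but for their length.
- standard_125: Setting standard 125 mm long, otherwise as standard_100 (same sleeve, same origin and axes, about 85 g). It starts lying on the bench.
- standard_150: Setting standard 150 mm long, otherwise as standard_100 (same sleeve, same origin and axes, about 95 g). It starts lying on the rest in the wrong cradle, cradle_100, at the narrow end.
- standard_175: The longest setting standard, 175 mm long, otherwise as standard_100 (same sleeve, same origin and axes, about 110 g). It starts lying on the bench.
- cradle_100: Place of the 100 mm standard, at the narrow end of the tapered rest: a flat crossbar (14 mm wide, 4 mm thick) with two upright black V-blocks 58 mm apart, centre to centre (50 mm free between). Origin: centre of the crossbar's underside, 6 mm above the bench. x: along the seated rod; y: along the row, to the wide end; z up. A seated rod's axis lies level, 19 mm above the origin.
- cradle_125: Place of the 125 mm standard, second from the narrow end: as cradle_100 (same origin and axes), but its V-blocks stand 72 mm apart. Every V-block is 8 mm thick along the rod and 31 mm wide across it, with a 90 degree V open upwards, about 23 mm wide and 12 mm deep; its top is 24 mm above the cradle's origin, the crossbar's top 4 mm.
- cradle_150: Place of the 150 mm standard, third from the narrow end: as cradle_100 (same origin and axes), but its V-blocks stand 87 mm apart. The four cradles stand in a row, 45 mm apart, on the rest: an aluminium plate fixed to the bench, 6 mm thick, 172 mm long, tapering from 83 to 140 mm in width.
- cradle_175: The place of the 175 mm standard, the cradle at the wide end: as cradle_100, but the V-blocks stand 101 mm apart, centre to centre. Origin and axes as cradle_100.
- micrometer: Bystander: an outside micrometer with a black frame and silvery thimble, 48 x 110 x 19 mm, lying loose on the bench behind the standards. Origin: centre of its underside. Not to be disturbed.
- loupe: Bystander: a black watchmaker's loupe, 38 mm in diameter and 30 mm high, standing loose on the bench behind the standards, to the right of the micrometer. Origin: centre of its underside. Not to be disturbed.
Not all that is in view belongs to the job. What is shaped like the standard_175 but red is not meant.

How it is judged:
By the outcome, as a careful person would: the job done as asked, in the order asked, and still so for the second after the job is handed in, with the robot touching nothing.
It also fails if it takes over 93 s, if anything falls off the work surface, if the arm or the gripper's body presses on something with over 40 N, if the wrist force passes 120 N, or if a joint passes its speed limit or range.

## Working session

There is one attempt and no reset: what is moved stays moved. The work goes in short steps, Python scripts to look and compute and a shell command to move; the robot and the scene stay as the last step left them, time stands still between calls to the robot, and variables do not carry over. Pictures are saved under pics/ and viewed, at most 14 in all, crops included, and the job is handed in when it is done.

```bash
ls; mkdir -p pics; python3 - <<'E'
from plant import *
import cv2,numpy as np
s=get_state();print(s)
for n in("top","side"):
    p=read_camera(n);cv2.imwrite(f"pics/{n}0.png",p["image"]);print(n,p["fx"],p["cx"],p["cy"],np.round(p["extrinsics"],3).tolist())
E
```

```text
pics
{'t': 0.0, 'joints': array([-1.42721394e+00,  2.17749763e-01,  1.61497747e+00, -2.74869987e-05,
        1.31129695e+00, -1.12180251e-01]), 'joint_velocities': array([ 7.79873676e-05,  3.93467748e-04,  5.18315583e-04,  4.62419128e-04,
       -8.38818963e-04,  1.26247060e-03]), 'effort': array([ 1.19210930e-03, -3.96840298e+01, -3.03852046e+01,  4.63246909e-05,
        9.81557008e-03,  7.28364995e-06]), 'position': array([ 158.01941553, -603.8278026 ,  229.94837462]), 'ee_rot': array([ 9.91833137e-01,  1.27536467e-01, -3.23654109e-05, -1.21540512e-03]), 'force': array([-0.07147059,  0.46736817,  0.06385764]), 'torque': array([ 0.02621708, -0.01273402,  0.06810196]), 'grasp_force': 0.0, 'gripper_width': 85.54862143208527}
top 502.7677489636155 322.4671743985581 238.08811806300102 [[-0.024, -0.978, 0.209, 295.752], [-1.0, 0.023, -0.009, -16.891], [0.004, -0.209, -0.978, 1149.849], [0.0, 0.0, 0.0, 1.0]]
side 600.0897784900706 325.1215493981692 235.35759692496828 [[0.999, -0.003, 0.035, 501.255], [-0.032, -0.465, 0.885, -920.474], [0.013, -0.885, -0.465, 521.761], [0.0, 0.0, 0.0, 1.0]]
```

View pics/top0.png

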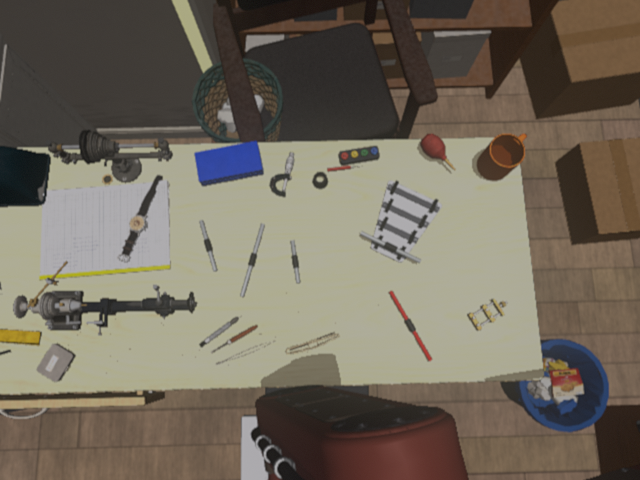

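View pics/side0.png

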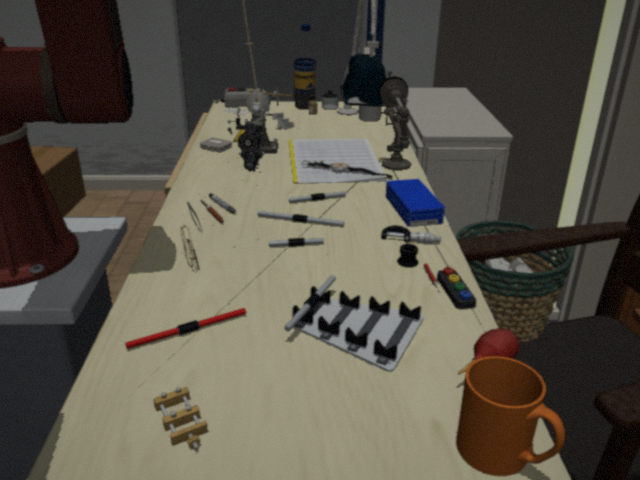

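Candidates in the top view:
- Steel rods on the bench are at (208,246), (253,260) and (295,261). By length they look like 125, 175 and 100.
- Steel rod on the rest at (389,247), which is the 150 in the narrow-end cradle.
- Red look-alike at (410,326), and a brass rack at (487,315). Neither belongs to the job.

The micrometer is at (283,175) and the loupe at (320,180).

```bash
cat > h.py <<'E'
from plant import *
import cv2,numpy as np
from scipy.spatial.transform import Rotation as R
def cam(n):
    s=get_state();p=read_camera(n)
    if n=="wrist":
        T=np.eye(4);T[:3,:3]=R.from_quat(s["ee_rot"]).as_matrix();T[:3,3]=s["position"]
        p["extrinsics"]=T@p["T_tool_cam"]
    return p
def ray(p,uv):
    E=p["extrinsics"];d=E[:3,:3]@[(uv[0]-p["cx"])/p["fx"],(uv[1]-p["cy"])/p["fy"],1];return E[:3,3],d
def onz(p,uv,z):
    o,d=ray(p,uv);return o+d*(z-o[2])/d[2]
def tri(a,ua,b,ub):
    o1,d1=ray(a,ua);o2,d2=ray(b,ub);d1=d1/np.linalg.norm(d1);d2=d2/np.linalg.norm(d2)
    k=np.linalg.lstsq(np.c_[d1,-d2],o2-o1,rcond=None)[0];P,Q=o1+k[0]*d1,o2+k[1]*d2
    return (P+Q)/2,np.linalg.norm(P-Q)
def proj(p,X):
    c=np.linalg.inv(p["extrinsics"])@np.r_[X,1];return np.array([p["fx"]*c[0]/c[2]+p["cx"],p["fy"]*c[1]/c[2]+p["cy"]])
def rodmask(p,reg,z):
    "ends and centre of a region on plane z: centre, length, axis angle deg"
    v,u=np.nonzero(reg);W=np.array([onz(p,(a,b),z)[:2] for a,b in zip(u,v)])
    c,sz,an=cv2.minAreaRect(W.astype(np.float32)); 
    w=W-W.mean(0);ax=np.linalg.svd(w,full_matrices=False)[2][0];t=w@ax
    return W.mean(0)+ax*(t.min()+t.max())/2,np.ptp(t),np.degrees(np.arctan2(ax[1],ax[0]))%180
E
python3 - <<'E'
from h import *
np.set_printoptions(precision=1,suppress=True)
a=cam("top");b=cam("side")
for t in["standard_100","standard_125","standard_150","standard_175"]:
    for p in(a,b):
        for r in silhouettes(p,t)[:6]:
            c,L,an=rodmask(p,r["region"],7);print(t,"TS"[p is b],round(r["score"],2),r["rect"],c,round(L,1),round(an,1))
for t in["cradle_100","cradle_125","cradle_150","cradle_175","micrometer","loupe"]:
    A,B=spot_point(a,t),spot_point(b,t)
    print(t,[(np.array(x["position"]),round(x["score"],2)) for x in A[:2]],[(np.array(x["position"]),round(x["score"],2)) for x in B[:2]])
    if A and B: print(tri(a,A[0]["position"],b,B[0]["position"]))
E
```

```text
standard_100 T 0.95 [387.2, 290.8, 429.5, 361.3] [ 334.5 -218.1] 173.1 27.7
standard_100 T 0.86 [239.4, 222.4, 263.0, 295.6] [493.2 135.7] 174.1 163.9
standard_100 T 0.67 [287.7, 241.1, 300.8, 285.5] [485.6  37.8] 99.3 7.0
standard_100 T 0.6 [358.3, 233.4, 419.3, 261.3] [ 515.3 -183. ] 153.2 62.3
standard_100 T 0.53 [198.4, 219.4, 215.5, 269.2] [528.9 239.2] 123.1 16.6
standard_100 S 0.9 [286.9, 273.6, 332.6, 332.6] [ 512.7 -155.4] 168.1 62.8
standard_100 S 0.83 [267.5, 238.4, 323.6, 249.5] [486.3  34.8] 100.7 8.0
standard_100 S 0.81 [126.6, 308.2, 248.1, 346.8] [ 336.2 -219.6] 177.1 28.3
standard_100 S 0.63 [290.3, 191.0, 348.1, 204.1] [528.2 234.6] 123.4 18.3
standard_100 S 0.43 [347.2, 298.2, 391.0, 352.0] [ 592.9 -215.7] 132.4 62.9
standard_125 T 0.95 [387.2, 290.8, 429.5, 361.3] [ 334.5 -218.1] 173.1 27.7
standard_125 T 0.86 [239.4, 222.4, 263.0, 295.6] [493.2 135.7] 174.1 163.9
standard_125 T 0.67 [287.7, 241.1, 300.8, 285.5] [485.6  37.8] 99.3 7.0
standard_125 T 0.6 [358.3, 233.4, 419.3, 261.3] [ 515.3 -183. ] 153.2 62.3
standard_125 T 0.53 [198.4, 219.4, 215.5, 269.2] [528.9 
[... 2330 characters left out ...]
), (array([397.4, 234. ]), 0.74)] [(array([371. , 327.8]), 0.93), (array([339.7, 317.8]), 0.83)]
(array([ 607.5, -239.4,   22. ]), np.float64(27.494810678703775))
cradle_175 [(array([412.6, 200.3]), 0.88), (array([397.4, 234. ]), 0.74)] [(array([371. , 327.8]), 0.93), (array([339.7, 317.8]), 0.83)]
(array([ 607.5, -239.4,   22. ]), np.float64(27.494810678703775))
micrometer [(array([279.7, 175.2]), 0.68)] [(array([410.4, 236.7]), 0.55), (array([399.2, 335.8]), 0.43)]
(array([700.3,  72.3,  -3.3]), np.float64(1.8801446313389287))
loupe [(array([407.2, 215.6]), 0.71), (array([317.5, 182.2]), 0.65)] [(array([407.4, 260.7]), 0.78)]
(array([ 604.8, -213.2,  101.9]), np.float64(77.46915984950611))
```

```bash
python3 -m inch '[{"translation":[0.025,0.026,0],"roll":4,"gripper":0.2},{"translation":[0.05,0.052,0],"roll":8,"gripper":0.4},{"translation":[0.075,0.078,0],"roll":12,"gripper":0.6},{"translation":[0.1,0.104,0],"roll":16,"gripper":0.6},{"translation":[0.125,0.13,0],"roll":20,"gripper":0.6},{"translation":[0.15,0.156,0],"roll":24,"gripper":0.6},{"translation":[0.175,0.182,0],"roll":28,"gripper":0.6},{"translation":[0.2,0.208,0],"roll":32,"gripper":0.6}]' 40
python3 -m inch '[{"translation":[0.025,0.026,0],"roll":4,"gripper":0.6},{"translation":[0.05,0.052,0],"roll":8,"gripper":0.6},{"translation":[0.075,0.078,0],"roll":12,"gripper":0.6},{"translation":[0.1,0.104,0],"roll":16,"gripper":0.6},{"translation":[0.125,0.13,0],"roll":16,"gripper":0.6},{"translation":[0.15,0.156,0],"roll":16,"gripper":0.6},{"translation":[0.175,0.182,0],"roll":16,"gripper":0.6},{"translation":[0.187,0.201,0],"roll":16,"gripper":0.6}]'
python3 - <<'E'
from h import *
np.set_printoptions(precision=1,suppress=True)
s=get_state();print(s["t"],s["position"],s["ee_rot"],s["gripper_width"],s["joints"])
p=cam("wrist");cv2.imwrite("pics/w1.png",p["image"]);print(p["extrinsics"])
E
```

```text
t: 1.87
position: [359.1, -395.3, 231.5]
ee_rot: [0.918, 0.397, 0.0, 0.0]
force: [-0.3, -0.2, 0.0]
gripper_width: 34.1
grasp_force: 0.0
t: 2.53
position: [547.6, -193.3, 231.6]
ee_rot: [0.854, 0.521, 0.001, 0.0]
force: [0.4, -1.2, 0.9]
gripper_width: 34.2
grasp_force: 0.0
2.5333 [ 547.6 -193.3  231.6] [0.9 0.5 0.  0. ] 34.220044027582446 [-0.5  0.1  1.7  0.   1.3  0. ]
[[   0.9   -0.4   -0.1  579.9]
 [  -0.5   -0.9   -0.2 -131.5]
 [   0.     0.3   -1.   374.2]
 [   0.     0.     0.     1. ]]
```

View pics/w1.png

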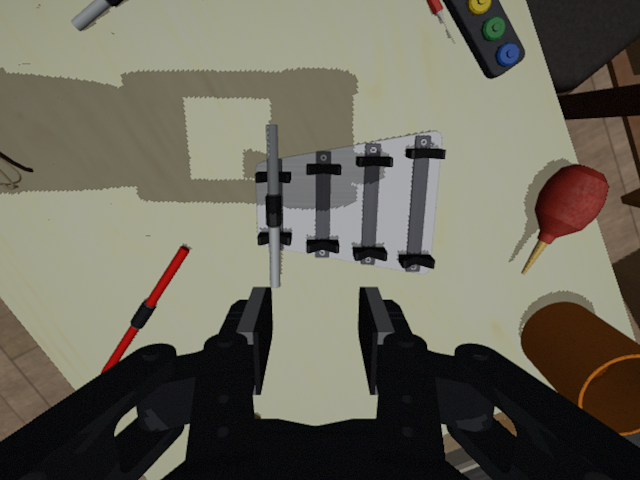

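The wrist view shows the steel rod in the narrow-end cradle, with its sleeve at (273,210). The empty cradles have V-block pairs at (323,164)/(323,245), (374,155)/(370,254) and (426,149)/(417,261). The red rod is at (142,315), well apart.

```bash
cat >> h.py <<'E'
def cloud(p):
    v,u=np.mgrid[:480,:640];z=p["range_z"];C=np.stack([(u-p["cx"])/p["fx"]*z,(v-p["cy"])/p["fy"]*z,z],-1)
    W=C@p["extrinsics"][:3,:3].T+p["extrinsics"][:3,3];W[z==0]=np.nan;return W
def blobs(p,lo,hi,roi=None,amin=25):
    "components with height in lo..hi: pixel box, centre, size"
    W=cloud(p);m=((W[...,2]>lo)&(W[...,2]<hi)).astype(np.uint8)
    if roi is not None: l,t,r,b=roi;k=np.zeros_like(m);k[t:b,l:r]=1;m*=k
    n,lab,st,_=cv2.connectedComponentsWithStats(m)
    return [(st[i][:4].tolist(),st[i][4],W[lab==i]) for i in range(1,n) if st[i][4]>amin]
E
python3 - <<'E'
from h import *
np.set_printoptions(precision=1,suppress=True)
s=get_state();print(s["position"],np.degrees(2*np.arctan2(s["ee_rot"][1],s["ee_rot"][0])))
p=cam("wrist");np.set_printoptions(precision=1,suppress=True)
W=cloud(p);print("bench z",np.nanmedian(W[360:380,20:60,2]),np.nanmedian(W[100:110,200:250,2]),"plate",np.nanmedian(W[190:230,335:355,2]))
for box,a,P in blobs(p,20,45,(240,110,460,300)):
    c,sz,an=cv2.minAreaRect(P[:,:2].astype(np.float32));print(box,a,P.mean(0),np.array(c),np.array(sz),round(an,1),P[:,2].max())
# dark blocks in the picture, on z=30
g=cv2.cvtColor(p["image"],cv2.COLOR_BGR2GRAY);m=(g<45).astype(np.uint8);m[:, :240]=0;m[:,460:]=0;m[:110]=0;m[280:]=0
n,lab,st,c=cv2.connectedComponentsWithStats(m)
for i in range(1,n):
    if st[i][4]>30: print("dark",st[i],c[i],onz(p,c[i],28))
E
```

```text
[ 548.6 -190.3  231.5] 62.88826608816455
bench z -749.367349234634 -0.1890157016545686 plate 5.661783869358601
[255, 128, 37, 164] 2411 [ 513.2 -178.5   28.6] [ 511.  -181.7] [149.7  31.2] 62.3 34.07545481315799
[408, 153, 16, 10] 144 [ 645.3 -194.4   25.8] [ 646.2 -195.2] [ 7.9 13.7] 61.0 31.091549735024046
[427, 153, 19, 11] 175 [ 661.7 -203.    25.3] [ 661.2 -203.1] [ 8.1 13.5] 62.3 31.46937214122954
[357, 161, 16, 10] 145 [ 602.6 -180.1   25.9] [ 603.4 -180.9] [ 8.  13.8] 58.8 31.00726772103519
[376, 161, 18, 10] 155 [ 618.8 -188.6   25.7] [ 618.7 -188.8] [ 7.9 13.9] 64.4 30.94035012178125
[306, 169, 16, 10] 143 [ 559.8 -166.    26.2] [ 560.1 -166.3] [ 8.1 13.3] 62.6 30.570324727173272
[325, 169, 17, 10] 146 [ 575.9 -174.3   26. ] [ 575.2 -174.3] [ 8.1 13.9] 63.8 31.06674287422112
[306, 245, 16, 12] 147 [ 526.5 -229.3   25.4] [ 527.1 -230.1] [ 8.5 14.3] 61.0 31.202587778937414
[323, 246, 17, 11] 144 [ 542.8 -237.8   25.7] [ 541.5 -238. ] [ 8.7 14.8] 63.0 31.612559889362274
[353, 253, 15, 12] 137 [ 562.4 -256.1   25.8] [ 562.9 -257.1] [ 8.7 13.2] 62.5 31.02560001856034
[372, 253, 
[... 222 characters left out ...]
   25.4] [ 615.  -292.7] [ 8.6 12.8] 60.0 30.869004508393516
dark [406 152  40  12 369] [425.3 157.4] [ 652.7 -197.9   28. ]
dark [307 156  35  57 575] [323.1 176.9] [ 566.3 -172.6   28. ]
dark [357 156  36  29 399] [373.8 166. ] [ 609.8 -184.2   28. ]
dark [266 175  26  56 656] [276.9 205.7] [ 517.8 -176.6   28. ]
dark [256 176  12  11 117] [261.8 180.8] [ 516.6 -150.9   28. ]
dark [280 233  12  16 144] [285.6 241.2] [ 508.9 -209.4   28. ]
dark [259 236  11  13 117] [263.5 241.7] [ 490.6 -200.6   28. ]
dark [307 242  32  15 380] [322.7 249. ] [ 535.9 -231.7   28. ]
dark [354 249  33  16 400] [370.  256.4] [ 571.8 -258.2   28. ]
dark [399 256  36  17 412] [416.  263.9] [ 606.9 -284.6   28. ]
```

```bash
python3 - <<'E'
from h import *
np.set_printoptions(precision=1,suppress=True)
for i in range(4):
    s=get_state();p=cam("wrist");print(s["t"],s["position"],np.degrees(2*np.arctan2(s["ee_rot"][1],s["ee_rot"][0])))
    for box,a,P in blobs(p,20,45,(240,110,460,300)):
        if a>2000:
            c,sz,an=cv2.minAreaRect(P[P[:,2]>28][:,:2].astype(np.float32));print("rod",np.array(c),sz,an)
    B=np.array([P.mean(0) for _,a,P in blobs(p,20,45,(300,110,460,300)) if a<300]);print(len(B),B[:,:2].mean(0))
E
```

```text
2.6333 [ 546.9 -192.6  231.3] 62.92813160367516
rod [ 511.2 -181.6] (149.1901397705078, 29.91728401184082) 62.24837875366211
12 [ 590.7 -222.5]
2.6833 [ 545.8 -194.3  231.2] 62.849495306729764
rod [ 511.1 -181.7] (149.62074279785156, 30.229698181152344) 62.349430084228516
12 [ 590.7 -222.6]
2.7333 [ 545.2 -195.4  231.2] 62.7517785231014
rod [ 510.9 -182. ] (149.37574768066406, 30.694011688232422) 61.774837493896484
12 [ 590.7 -222.6]
2.7833 [ 544.8 -196.1  231.2] 62.667500606736816
rod [ 511.  -181.8] (149.0899200439453, 29.831989288330078) 62.4216194152832
12 [ 590.6 -222.6]
```

```bash
python3 -m inch '[{"translation":[-0.010,0.004,-0.03],"roll":0,"gripper":0.6},{"translation":[-0.02,0.009,-0.065],"roll":0,"gripper":0.6},{"translation":[-0.034,0.014,-0.1],"roll":0,"gripper":0.6},{"translation":[-0.034,0.014,-0.135],"roll":0,"gripper":0.6},{"translation":[-0.034,0.014,-0.16],"roll":0,"gripper":0.6},{"translation":[-0.034,0.014,-0.16],"roll":0,"gripper":0.6},{"translation":[-0.034,0.014,-0.16],"roll":0,"gripper":0.6},{"translation":[-0.034,0.014,-0.16],"roll":0,"gripper":0.6}]'
python3 - <<'E'
from h import *
np.set_printoptions(precision=1,suppress=True)
p=cam("wrist");cv2.imwrite("pics/w2.png",p["image"]);print(get_state()["position"])
E
```

```text
t: 3.5
position: [512.3, -183.2, 73.1]
ee_rot: [0.855, 0.519, 0.001, 0.001]
force: [-0.1, 0.0, 1.2]
gripper_width: 34.3
grasp_force: 0.0
[ 513.1 -183.4   73.9]
```

View pics/w2.png

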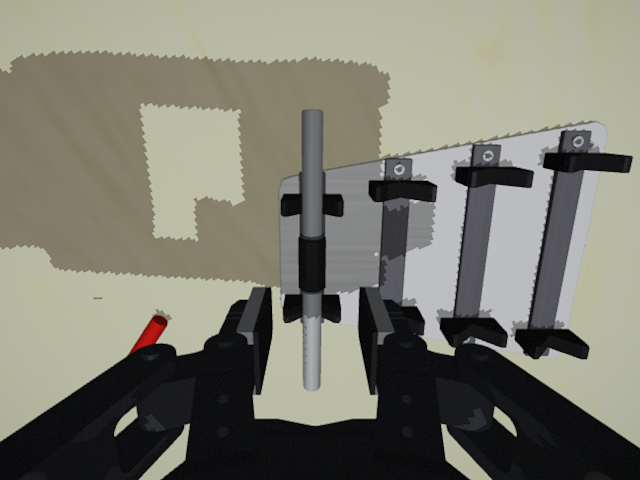

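The steel 150 rod is centred between the fingers at col 313, with its sleeve at (313,263). I'll go down, grip and lift.

```bash
python3 -m inch '[{"translation":[0,0,-0.02],"roll":0,"gripper":0.6},{"translation":[0,0,-0.04],"roll":0,"gripper":0.6},{"translation":[0,0,-0.054],"roll":0,"gripper":0.6},{"translation":[0,0,-0.054],"roll":0,"gripper":0.6},{"translation":[0,0,-0.054],"roll":0,"gripper":0.9},{"translation":[0,0,-0.054],"roll":0,"gripper":1},{"translation":[0,0,-0.054],"roll":0,"gripper":1},{"translation":[0,0,-0.054],"roll":0,"gripper":1}]' 50
python3 -m inch '[{"translation":[0,0,0],"roll":0,"gripper":1},{"translation":[0,0,0],"roll":0,"gripper":1},{"translation":[0,0,0.01],"roll":0,"gripper":1},{"translation":[0,0,0.025],"roll":0,"gripper":1},{"translation":[0,0,0.04],"roll":0,"gripper":1},{"translation":[0,0,0.05],"roll":0,"gripper":1},{"translation":[0,0,0.05],"roll":0,"gripper":1},{"translation":[0,0,0.05],"roll":0,"gripper":1}]'
python3 - <<'E'
from h import *
np.set_printoptions(precision=1,suppress=True)
s=get_state();print(s["position"],np.degrees(2*np.arctan2(s["ee_rot"][1],s["ee_rot"][0])))
p=cam("wrist");cv2.imwrite("pics/w3.png",p["image"])
E
```

```text
t: 4.22
position: [511.4, -181.8, 19.3]
ee_rot: [0.854, 0.52, -0.0, 0.0]
force: [-4.7, 2.6, 6.8]
gripper_width: 12.0
grasp_force: 49.8
t: 4.88
position: [512.5, -182.3, 68.9]
ee_rot: [0.854, 0.52, 0.001, 0.002]
force: [0.5, -0.5, -2.0]
gripper_width: 12.1
grasp_force: 49.0
[ 512.5 -182.3   68.9] 62.65884692562894
```

View pics/w3.png

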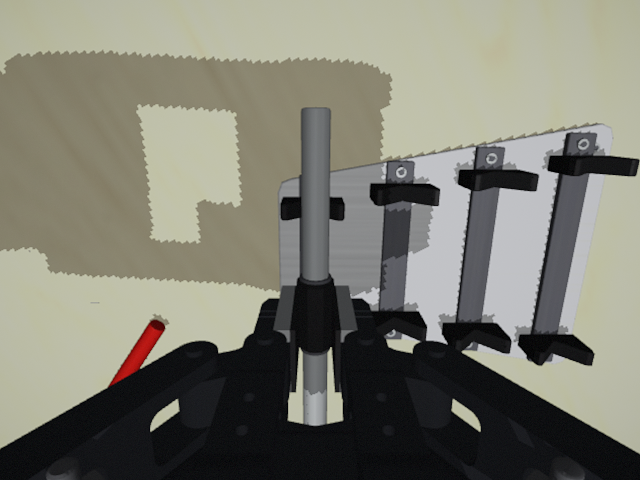

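Rod 150 is held by its sleeve at (315,310). Next I carry it above cradle_150 and check its level and heading.

```bash
python3 -m inch '[{"translation":[0.015,-0.008,0.01],"roll":0,"gripper":1},{"translation":[0.035,-0.018,0.01],"roll":0,"gripper":1},{"translation":[0.055,-0.028,0.01],"roll":0,"gripper":1},{"translation":[0.07,-0.036,0.01],"roll":0,"gripper":1},{"translation":[0.0795,-0.041,0],"roll":0,"gripper":1},{"translation":[0.0795,-0.041,0],"roll":0,"gripper":1},{"translation":[0.0795,-0.041,0],"roll":0,"gripper":1},{"translation":[0.0795,-0.041,0],"roll":0,"gripper":1}]'
cat >> h.py <<'E'
def held(p,s):
    "held rod: in the tool frame, points ahead of the sleeve: axis angle in world, offset, top heights"
    W=cloud(p);T=np.eye(4);T[:3,:3]=R.from_quat(s["ee_rot"]).as_matrix();T[:3,3]=s["position"]
    Q=W@T[:3,:3]-T[:3,3]@T[:3,:3];m=(abs(Q[...,1])<10)&(abs(Q[...,2])<14);m&=abs(Q[...,0])<110;m&=W[...,2]>np.nanmin(W[...,2][m])+0
    q=Q[m];e=q[abs(q[:,0])>22];k=[ (round(x),*np.round(np.median(e[(e[:,0]>x-5)&(e[:,0]<x+5)][:,1:],0),1)) for x in range(-100,101,10) if ((e[:,0]>x-5)&(e[:,0]<x+5)).sum()>8]
    print("x ends",q[:,0].min(),q[:,0].max());print(k)
E
python3 - <<'E'
from h import *
np.set_printoptions(precision=1,suppress=True)
s=get_state();p=cam("wrist");print(s["position"]);held(p,s)
W=cloud(p)
for box,a,P in blobs(p,22,34): print(box,a,P.mean(0))
E
```

```text
t: 5.6
position: [589.1, -221.8, 65.9]
ee_rot: [0.854, 0.52, -0.001, -0.001]
force: [0.3, -0.0, -1.1]
gripper_width: 12.4
grasp_force: 49.1
[ 589.1 -221.8   65.9]
x ends -51.70987763714494 74.49649255158678
[(-50, np.float64(0.4), np.float64(-9.0)), (-40, np.float64(0.1), np.float64(-9.3)), (-30, np.float64(0.1), np.float64(-9.2)), (-20, np.float64(0.1), np.float64(-9.3)), (20, np.float64(0.2), np.float64(-9.2)), (30, np.float64(0.5), np.float64(-9.2)), (40, np.float64(0.4), np.float64(-9.3)), (50, np.float64(0.6), np.float64(-9.4)), (60, np.float64(0.6), np.float64(-9.3)), (70, np.float64(0.6), np.float64(-9.3))]
[383, 158, 27, 19] 440 [ 645.  -194.5   27. ]
[424, 158, 30, 20] 515 [ 662.9 -203.9   26.6]
[287, 173, 14, 19] 248 [ 600.8 -179.1   28.7]
[329, 173, 26, 20] 456 [ 620.3 -189.6   26.8]
[191, 187, 30, 20] 477 [ 560.  -165.9   26.7]
[234, 187, 26, 21] 435 [ 577.9 -175.3   26.9]
[96, 202, 34, 20] 547 [ 517.  -151.6   26.6]
[143, 202, 25, 20] 428 [ 535.7 -161.2   26.9]
[585, 226, 55, 152] 2601 [ 718.2 -311.    27.1]
[113, 310, 30, 21] 479 [ 490.2 -201.9   26.4]
[155, 310, 23, 22] 389 [ 509.1 -211.6   26.6]
[203, 323, 25, 20] 394 [ 526.7 -228.9   26.2]
[241, 322, 14, 15] 123 [ 542.3 -236.    24.5]
[628, 441, 12, 12] 84 [ 702.5 -404.    24.3]
```

```bash
python3 -m inch '[{"translation":[0,0,-0.015],"roll":0,"gripper":1},{"translation":[0,0,-0.03],"roll":0,"gripper":1},{"translation":[0,0,-0.04],"roll":0,"gripper":1},{"translation":[0,0,-0.044],"roll":0,"gripper":1},{"translation":[0,0,-0.0465],"roll":0,"gripper":1},{"translation":[0,0,-0.0485],"roll":0,"gripper":1},{"translation":[0,0,-0.0485],"roll":0,"gripper":1},{"translation":[0,0,-0.0485],"roll":0,"gripper":1}]'
```

```text
t: 6.32
position: [591.3, -223.0, 19.5]
ee_rot: [0.854, 0.52, 0.0, 0.001]
force: [0.3, 0.2, 2.0]
gripper_width: 12.3
grasp_force: 49.4
```

```bash
python3 -m inch '[{"translation":[0,0,-0.0005],"roll":0,"gripper":1},{"translation":[0,0,-0.001],"roll":0,"gripper":1},{"translation":[0,0,-0.001],"roll":0,"gripper":0.8},{"translation":[0,0,-0.001],"roll":0,"gripper":0.7},{"translation":[0,0,-0.001],"roll":0,"gripper":0.6},{"translation":[0,0,-0.001],"roll":0,"gripper":0.6},{"translation":[0,0,0.014],"roll":0,"gripper":0.6},{"translation":[0,0,0.034],"roll":0,"gripper":0.6}]'
python3 -m inch '[{"translation":[0,0.03,0.035],"roll":0,"gripper":0.6},{"translation":[0,0.06,0.07],"roll":0,"gripper":0.6},{"translation":[-0.01,0.09,0.1],"roll":0,"gripper":0.6},{"translation":[-0.02,0.125,0.125],"roll":-7,"gripper":0.6},{"translation":[-0.034,0.155,0.135],"roll":-14,"gripper":0.6},{"translation":[-0.05,0.19,0.135],"roll":-21,"gripper":0.6},{"translation":[-0.07,0.225,0.135],"roll":-28,"gripper":0.6},{"translation":[-0.085,0.26,0.135],"roll":-35,"gripper":0.6}]'
python3 - <<'E'
from h import *
np.set_printoptions(precision=1,suppress=True)
p=cam("top");s=get_state();print(s["t"],s["position"])
W=cloud(p)
for box,a,P in blobs(p,20,45,(350,170,450,270),8): 
    c,sz,an=cv2.minAreaRect(P[:,:2].astype(np.float32));print(box,a,P.mean(0),np.array(c),sz)
cv2.imwrite("pics/t2.png",cv2.resize(p["image"][150:290,180:460],(800,400),interpolation=cv2.INTER_CUBIC))
E
```

```text
t: 6.98
position: [588.3, -221.5, 51.0]
ee_rot: [0.854, 0.52, -0.002, -0.003]
force: [-0.5, -0.5, -0.4]
gripper_width: 34.5
grasp_force: 0.0
t: 7.65
position: [504.9, 38.0, 189.5]
ee_rot: [0.971, 0.238, 0.001, 0.0]
force: [0.2, 0.4, -0.5]
gripper_width: 34.3
grasp_force: 0.0
7.7 [501.7  43.7 188.5]
[393, 181, 6, 6] 21 [ 661.7 -201.3   25.9] [ 661.7 -201.6] (7.309507369995117, 13.20787239074707)
[390, 188, 6, 6] 20 [ 644.7 -192.5   26.6] [ 645.9 -193.1] (7.400334358215332, 14.607868194580078)
[377, 198, 60, 31] 366 [ 590.1 -221.7   28.8] [ 590.2 -221.3] (148.8018341064453, 30.872533798217773)
[433, 199, 6, 7] 23 [ 615.4 -290.8   26.5] [ 615.4 -290.7] (7.152119159698486, 14.076796531677246)
[430, 207, 5, 6] 19 [ 598.4 -282.4   25.9] [ 599.3 -282.7] (7.597128391265869, 13.625965118408203)
[383, 217, 6, 6] 21 [ 575.8 -172.8   26. ] [ 575.4 -172.7] (7.206952095031738, 11.79982852935791)
[380, 224, 5, 6] 17 [ 559.2 -163.9   27.5] [ 560.1 -164.4] (7.166942119598389, 13.108475685119629)
[408, 230, 9, 14] 44 [ 534.4 -232.5   26.2] [ 534.  -232.2] (8.012046813964844, 29.619800567626953)
[374, 235, 9, 14] 45 [ 524.3 -154.3   26. ] [ 524.3 -154.2] (7.2228193283081055, 30.554027557373047)
[397, 246, 9, 14] 46 [ 498.5 -205.3   26.1] [ 497.3 -204.8] (7.974365234375, 29.350317001342773)
```

View pics/t2.png

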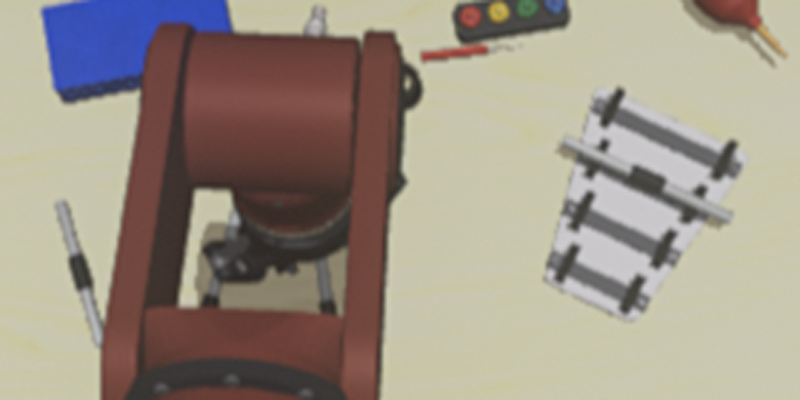

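The 150 lies in the third cradle at about (646,180) in this crop, with its sleeve midway. Depth puts it at (590.1,-221.7), which matches the cradle centre. Next is the 100, which the wrist camera measures now.

```bash
cat >> h.py <<'E'
def rods(p):
    for box,a,P in blobs(p,4,22,None,150):
        c,sz,an=cv2.minAreaRect(P[:,:2].astype(np.float32))
        if max(sz)<70 or max(sz)>190 or min(sz)>25: continue
        if sz[0]<sz[1]: an+=90
        g=(P[:,:2]-c)@[np.cos(np.radians(an)),np.sin(np.radians(an))]
        print("rod",box,np.array(c),np.array(sz),round(an%180,1),"top",np.percentile(P[abs(g)>18][:,2],95),"sleeve top",np.percentile(P[abs(g)<10][:,2],95))
E
python3 - <<'E'
from h import *
np.set_printoptions(precision=1,suppress=True)
s=get_state();p=cam("wrist");print(s["position"],np.degrees(2*np.arctan2(s["ee_rot"][1],s["ee_rot"][0])));rods(p)
s=get_state();p=cam("wrist");print(s["position"],np.degrees(2*np.arctan2(s["ee_rot"][1],s["ee_rot"][0])));rods(p)
E
```

```text
[501.7  43.7 188.5] 27.345844679173155
rod [95, 0, 24, 147] [520.7 234.9] [107.3  15.5] 14.6 top 13.066150561861187 sleeve top 15.029395792948998
rod [144, 81, 144, 165] [493.2 134.4] [ 14.2 174.6] 163.5 top 12.469215794538377 sleeve top 14.71205262332441
rod [291, 172, 50, 110] [486.2  36.5] [99.8 14.1] 6.7 top 12.369630696581225 sleeve top 14.539609564631245
rod [9, 277, 123, 25] [334.8 205.2] [ 12.  111.5] 125.2 top 12.141370711822173 sleeve top 12.263933112181636
rod [33, 314, 128, 13] [314.9 175.3] [ 11.8 119.4] 119.6 top 11.38900956462443 sleeve top 11.950742479287305
rod [37, 345, 93, 18] [276.1 175.2] [10.6 85.5] 109.9 top 8.994473950086743 sleeve top 8.974040084712701
[503.4  40.6 188.5] 28.045783572631155
rod [90, 0, 24, 144] [519.7 234.4] [105.4  15.2] 16.8 top 13.191079483028432 sleeve top 14.659124710680697
rod [540, 18, 82, 45] [710.4 -77.8] [ 9.6 70.3] 95.4 top 8.682802667197222 sleeve top 8.749064238514375
rod [138, 81, 146, 163] [493.  134.4] [ 14.1 174.8] 164.0 top 12.493318853816323 sleeve top 14.72594577136411
rod [285, 172, 51, 110] [486.3  36.5] [99.6 14.2] 7.2 top 12.2549254325375 sleeve top 14.596283874682115
rod [1, 275, 126, 25] [335.2 204.6] [ 12.3 113. ] 125.3 top 12.146320444337288 sleeve top 12.210571727815832
rod [25, 312, 129, 13] [315.2 175.4] [ 11.1 118.9] 119.1 top 11.482610524207722 sleeve top 11.98710730763347
rod [29, 343, 101, 19] [276.6 171.8] [10.6 91.8] 111.4 top 8.951904984083102 sleeve top 9.052401772849466
```

```bash
python3 -m inch '[{"translation":[-0.008,0,-0.035],"roll":-6,"gripper":0.6},{"translation":[-0.0195,-0.001,-0.07],"roll":-12,"gripper":0.6},{"translation":[-0.0195,-0.001,-0.105],"roll":-18,"gripper":0.6},{"translation":[-0.0195,-0.001,-0.14],"roll":-20.7,"gripper":0.6},{"translation":[-0.0195,-0.001,-0.155],"roll":-20.7,"gripper":0.6},{"translation":[-0.0195,-0.001,-0.17],"roll":-20.7,"gripper":0.6},{"translation":[-0.0195,-0.001,-0.178],"roll":-20.7,"gripper":0.6},{"translation":[-0.0195,-0.001,-0.182],"roll":-20.7,"gripper":0.6}]'
python3 -m inch '[{"translation":[0,0,-0.001],"roll":0,"gripper":0.6},{"translation":[0,0,-0.002],"roll":0,"gripper":0.6},{"translation":[0,0,-0.002],"roll":0,"gripper":0.8},{"translation":[0,0,-0.002],"roll":0,"gripper":1},{"translation":[0,0,-0.002],"roll":0,"gripper":1},{"translation":[0,0,-0.002],"roll":0,"gripper":1},{"translation":[0,0,-0.002],"roll":0,"gripper":1},{"translation":[0,0,-0.002],"roll":0,"gripper":1}]' 50
```

```text
t: 8.47
position: [486.5, 34.4, 4.8]
ee_rot: [0.998, 0.062, -0.001, 0.0]
force: [-1.1, -0.5, 0.6]
gripper_width: 34.5
grasp_force: 0.0
t: 9.13
position: [487.9, 35.2, 5.0]
ee_rot: [0.998, 0.063, 0.001, 0.0]
force: [-1.2, -0.7, 6.4]
gripper_width: 11.9
grasp_force: 50.8
```

```bash
python3 -m inch '[{"translation":[0,0,0.015],"roll":0,"gripper":1},{"translation":[0,-0.005,0.05],"roll":0,"gripper":1},{"translation":[0,-0.02,0.085],"roll":7,"gripper":1},{"translation":[0.005,-0.05,0.085],"roll":14,"gripper":1},{"translation":[0.01,-0.085,0.085],"roll":21,"gripper":1},{"translation":[0.015,-0.12,0.085],"roll":28,"gripper":1},{"translation":[0.02,-0.155,0.085],"roll":35,"gripper":1},{"translation":[0.0253,-0.185,0.085],"roll":42,"gripper":1}]'
python3 -m inch '[{"translation":[0,-0.015,-0.005],"roll":6,"gripper":1},{"translation":[0,-0.03,-0.01],"roll":12,"gripper":1},{"translation":[0,-0.033,-0.015],"roll":13.4,"gripper":1},{"translation":[0,-0.033,-0.02],"roll":13.4,"gripper":1},{"translation":[0,-0.033,-0.02],"roll":13.4,"gripper":1},{"translation":[0,-0.033,-0.02],"roll":13.4,"gripper":1},{"translation":[0,-0.033,-0.02],"roll":13.4,"gripper":1},{"translation":[0,-0.033,-0.02],"roll":13.4,"gripper":1}]'
python3 - <<'E'
from h import *
np.set_printoptions(precision=1,suppress=True)
s=get_state();p=cam("wrist");print(s["position"],np.degrees(2*np.arctan2(s["ee_rot"][1],s["ee_rot"][0])));held(p,s)
for box,a,P in blobs(p,22,34): print(box,a,P.mean(0))
cv2.imwrite("pics/w4.png",p["image"])
E
```

```text
t: 9.8
position: [511.6, -151.3, 88.7]
ee_rot: [0.909, 0.416, -0.0, 0.0]
force: [-0.5, -0.4, -0.7]
gripper_width: 11.7
grasp_force: 49.9
t: 10.47
position: [512.2, -182.1, 69.1]
ee_rot: [0.856, 0.517, 0.0, 0.0]
force: [0.6, 0.1, -0.7]
gripper_width: 12.1
grasp_force: 49.9
[ 512.2 -182.1   69.1] 62.262087050763235
x ends -52.66343466459749 47.811077562604936
[(-50, np.float64(0.0), np.float64(-5.9)), (-40, np.float64(0.5), np.float64(-5.9)), (-30, np.float64(0.5), np.float64(-5.9)), (-20, np.float64(0.1), np.float64(-5.9)), (20, np.float64(0.2), np.float64(-5.9)), (30, np.float64(0.2), np.float64(-5.8)), (40, np.float64(0.2), np.float64(-5.7)), (50, np.float64(0.4), np.float64(-5.1))]
[449, 109, 91, 258] 7739 [ 596.  -211.3   28.3]
[562, 155, 27, 19] 419 [ 643.1 -193.6   26.9]
[604, 155, 36, 19] 592 [ 662.7 -204.    26.5]
[373, 186, 25, 19] 414 [ 558.7 -165.4   26.9]
[412, 186, 29, 19] 467 [ 576.6 -174.9   26.6]
[280, 200, 21, 21] 368 [ 515.7 -150.9   27.4]
[328, 201, 17, 19] 314 [ 535.2 -161.    27.9]
[374, 319, 17, 17] 192 [ 527.8 -229.1   25.3]
[403, 319, 26, 22] 406 [ 543.6 -238.3   26.3]
[530, 343, 23, 22] 357 [ 596.9 -282.3   26.4]
[566, 343, 31, 21] 466 [ 616.3 -292.9   26.2]
```

View pics/w4.png

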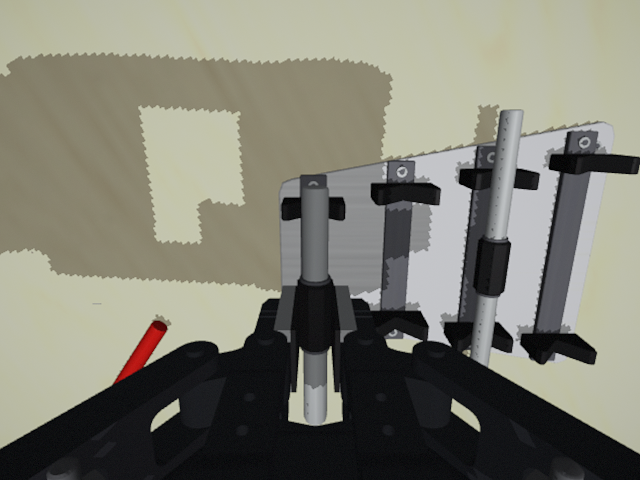

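The 100 is held level, but it sits 2.4 mm back along the tool x axis; its sleeve is at (316,315) over the first cradle. I'll correct by (+1,+2) mm and lower it.

```bash
python3 -m inch '[{"translation":[0.001,0.002,-0.015],"roll":0,"gripper":1},{"translation":[0.001,0.002,-0.03],"roll":0,"gripper":1},{"translation":[0.001,0.002,-0.037],"roll":0,"gripper":1},{"translation":[0.001,0.002,-0.040],"roll":0,"gripper":1},{"translation":[0.001,0.002,-0.043],"roll":0,"gripper":1},{"translation":[0.001,0.002,-0.045],"roll":0,"gripper":1},{"translation":[0.001,0.002,-0.045],"roll":0,"gripper":1},{"translation":[0.001,0.002,-0.045],"roll":0,"gripper":1}]'
```

```text
t: 11.18
position: [513.2, -180.8, 24.3]
ee_rot: [0.856, 0.517, 0.0, 0.0]
force: [-0.9, 1.0, -0.3]
gripper_width: 11.9
grasp_force: 50.0
```

Not in contact yet at cmd 23.8, so I go lower in small steps.

```bash
python3 -m inch '[{"translation":[0,0,-0.0004],"roll":0,"gripper":1},{"translation":[0,0,-0.0008],"roll":0,"gripper":1},{"translation":[0,0,-0.0012],"roll":0,"gripper":1},{"translation":[0,0,-0.0016],"roll":0,"gripper":1},{"translation":[0,0,-0.0016],"roll":0,"gripper":1},{"translation":[0,0,-0.0016],"roll":0,"gripper":1},{"translation":[0,0,-0.0016],"roll":0,"gripper":1},{"translation":[0,0,-0.0016],"roll":0,"gripper":1}]'
```

```text
t: 11.85
position: [513.3, -180.8, 24.0]
ee_rot: [0.856, 0.517, 0.0, -0.0]
force: [-3.8, 2.2, 9.6]
gripper_width: 11.9
grasp_force: 51.2
```

```bash
python3 -m inch '[{"translation":[0,0,0],"roll":0,"gripper":0.85},{"translation":[0,0,0],"roll":0,"gripper":0.7},{"translation":[0,0,0],"roll":0,"gripper":0.6},{"translation":[0,0,0],"roll":0,"gripper":0.6},{"translation":[0,0,0.015],"roll":0,"gripper":0.6},{"translation":[0,0,0.04],"roll":0,"gripper":0.6},{"translation":[0,0,0.08],"roll":0,"gripper":0.6},{"translation":[0,0.005,0.118],"roll":0,"gripper":0.6}]'
python3 - <<'E'
from h import *
np.set_printoptions(precision=1,suppress=True)
s=get_state();p=cam("wrist");print(s["position"])
for box,a,P in blobs(p,26.5,40):
    c,sz,an=cv2.minAreaRect(P[:,:2].astype(np.float32));print(box,a,P.mean(0),np.array(c),sz,an)
E
python3 -m inch '[{"translation":[0.001,0.035,0.01],"roll":-5,"gripper":0.6},{"translation":[0.002,0.07,0.03],"roll":-10,"gripper":0.6},{"translation":[0.004,0.105,0.05],"roll":-15,"gripper":0.6},{"translation":[0.006,0.14,0.05],"roll":-20,"gripper":0.6},{"translation":[0.008,0.178,0.05],"roll":-25,"gripper":0.6},{"translation":[0.01,0.216,0.05],"roll":-30,"gripper":0.6},{"translation":[0.012,0.254,0.05],"roll":-35,"gripper":0.6},{"translation":[0.014,0.292,0.05],"roll":-40,"gripper":0.6}]'
python3 -m inch '[{"translation":[0,0.035,0],"roll":-5.4,"gripper":0.6},{"translation":[0,0.07,0],"roll":-5.4,"gripper":0.6},{"translation":[0,0.105,0],"roll":-5.4,"gripper":0.6},{"translation":[0,0.12,0],"roll":-5.4,"gripper":0.6},{"translation":[0,0.12,0],"roll":-5.4,"gripper":0.6},{"translation":[0,0.12,0],"roll":-5.4,"gripper":0.6},{"translation":[0,0.12,0],"roll":-5.4,"gripper":0.6},{"translation":[0,0.12,0],"roll":-5.4,"gripper":0.6}]'
python3 - <<'E'
from h import *
np.set_printoptions(precision=1,suppress=True)
s=get_state();p=cam("wrist");print(s["position"]);rods(p)
p=cam("top")
for box,a,P in blobs(p,27,45,(350,170,450,270),8):
    c,sz,an=cv2.minAreaRect(P[:,:2].astype(np.float32));print(box,a,P.mean(0),np.array(c),sz)
E
```

```text
t: 12.52
position: [511.9, -175.8, 140.2]
ee_rot: [0.856, 0.516, -0.001, -0.001]
force: [1.0, -1.0, -0.7]
gripper_width: 34.1
grasp_force: 0.0
[ 511.9 -175.8  140.2]
[436, 122, 34, 215] 3177 [ 592.9 -218.    29.2] [ 590.9 -223.7] (149.6920623779297, 14.603593826293945) 61.74443817138672
[504, 155, 13, 13] 133 [ 642.9 -193.3   28.7] [ 643.7 -194. ] (7.85032320022583, 7.576616287231445) 61.854557037353516
[540, 155, 16, 13] 154 [ 664.4 -204.9   28.5] [ 664.1 -204.8] (7.800769805908203, 7.7102789878845215) 62.632049560546875
[308, 163, 22, 144] 2158 [ 512.5 -179.5   29.5] [ 511.3 -182.2] (100.35940551757812, 14.234442710876465) 61.82183074951172
[433, 166, 12, 14] 130 [ 599.8 -179.2   28.7] [ 600.5 -179.6] (8.108749389648438, 7.362317085266113) 55.964176177978516
[469, 166, 14, 14] 139 [ 621.5 -190.4   28.6] [ 621.  -190.3] (8.14589786529541, 7.085986614227295) 61.75636291503906
[364, 178, 12, 13] 129 [ 557.2 -164.6   28.7] [ 557.6 -165. ] (8.082172393798828, 7.324811935424805) 60.4281120300293
[399, 178, 13, 13] 133 [ 578.3 -175.8   28.7] [ 578.1 -175.8] (7.996060371398926, 7.699318885
[... 2140 characters left out ...]
8249785553
[391, 189, 3, 4] 10 [ 644.5 -191.7   29.2] [ 644.5 -191.4] (4.93104362487793, 8.418603897094727)
[377, 198, 60, 30] 253 [ 592.1 -218.7   30.4] [ 593.  -222.6] (148.0255126953125, 21.011268615722656)
[435, 199, 4, 4] 9 [ 617.9 -292.5   29.1] [ 617.9 -292.7] (7.314428806304932, 6.144195079803467)
[431, 208, 4, 4] 10 [ 596.9 -281.2   29.2] [ 596.8 -282.4] (7.63758659362793, 8.026143074035645)
[380, 226, 4, 4] 11 [ 557.  -162.8   29.4] [ 557.6 -163.4] (6.32254695892334, 8.082799911499023)
[413, 230, 4, 6] 12 [ 543.5 -237.4   29.6] [ 543.5 -237.5] (7.290275573730469, 9.323251724243164)
[370, 236, 41, 23] 204 [ 511.2 -179.9   30.5] [ 513.8 -183. ] (97.49581909179688, 31.044940948486328)
```

Both placed rods are centred to within 1 mm and level. Picking up the 125 now.

```bash
python3 -m inch '[{"translation":[0.0015,0,-0.035],"roll":-0.8,"gripper":0.6},{"translation":[0.002,0,-0.07],"roll":-0.8,"gripper":0.6},{"translation":[0.002,0,-0.105],"roll":-0.8,"gripper":0.6},{"translation":[0.002,0,-0.14],"roll":-0.8,"gripper":0.6},{"translation":[0.002,0,-0.16],"roll":-0.8,"gripper":0.6},{"translation":[0.002,0,-0.175],"roll":-0.8,"gripper":0.6},{"translation":[0.002,0,-0.183],"roll":-0.8,"gripper":0.6},{"translation":[0.002,0,-0.1865],"roll":-0.8,"gripper":0.6}]'
python3 -m inch '[{"translation":[0,0,-0.001],"roll":0,"gripper":0.6},{"translation":[0,0,-0.002],"roll":0,"gripper":0.6},{"translation":[0,0,-0.002],"roll":0,"gripper":0.8},{"translation":[0,0,-0.002],"roll":0,"gripper":1},{"translation":[0,0,-0.002],"roll":0,"gripper":1},{"translation":[0,0,-0.002],"roll":0,"gripper":1},{"translation":[0,0,-0.002],"roll":0,"gripper":1},{"translation":[0,0,-0.002],"roll":0,"gripper":1}]' 50
```

```text
t: 14.67
position: [528.0, 235.2, 2.2]
ee_rot: [0.99, 0.139, -0.001, 0.0]
force: [-0.6, -0.8, -0.4]
gripper_width: 34.1
grasp_force: 0.0
t: 15.33
position: [530.2, 236.7, 3.3]
ee_rot: [0.99, 0.139, 0.001, -0.0]
force: [-0.8, -0.7, 5.8]
gripper_width: 11.8
grasp_force: 50.6
```

```bash
python3 -m inch '[{"translation":[0,0,0.015],"roll":0,"gripper":1},{"translation":[0,-0.005,0.05],"roll":0,"gripper":1},{"translation":[0,-0.025,0.085],"roll":5,"gripper":1},{"translation":[0.002,-0.06,0.09],"roll":10,"gripper":1},{"translation":[0.004,-0.095,0.09],"roll":15,"gripper":1},{"translation":[0.006,-0.13,0.09],"roll":20,"gripper":1},{"translation":[0.008,-0.165,0.09],"roll":25,"gripper":1},{"translation":[0.010,-0.2,0.09],"roll":30,"gripper":1}]'
python3 -m inch '[{"translation":[0.002,-0.035,0],"roll":4,"gripper":1},{"translation":[0.004,-0.07,0],"roll":8,"gripper":1},{"translation":[0.006,-0.105,0],"roll":12,"gripper":1},{"translation":[0.008,-0.14,0],"roll":16.2,"gripper":1},{"translation":[0.010,-0.175,0],"roll":16.2,"gripper":1},{"translation":[0.012,-0.205,0],"roll":16.2,"gripper":1},{"translation":[0.0125,-0.225,-0.008],"roll":16.2,"gripper":1},{"translation":[0.0127,-0.2392,-0.015],"roll":16.2,"gripper":1}]'
python3 -m inch '[{"translation":[0,0,0],"roll":0,"gripper":1},{"translation":[0,0,0],"roll":0,"gripper":1},{"translation":[0,0,0],"roll":0,"gripper":1},{"translation":[0,0,0],"roll":0,"gripper":1},{"translation":[0,0,0],"roll":0,"gripper":1},{"translation":[0,0,0],"roll":0,"gripper":1},{"translation":[0,0,0],"roll":0,"gripper":1},{"translation":[0,0,0],"roll":0,"gripper":1}]'
python3 - <<'E'
from h import *
np.set_printoptions(precision=1,suppress=True)
s=get_state();p=cam("wrist");print(s["position"],np.degrees(2*np.arctan2(s["ee_rot"][1],s["ee_rot"][0])));held(p,s)
E
```

```text
t: 16.0
position: [538.4, 35.0, 91.6]
ee_rot: [0.919, 0.393, -0.0, -0.0]
force: [0.2, -0.6, -1.5]
gripper_width: 11.8
grasp_force: 49.8
t: 16.67
position: [551.9, -205.4, 76.8]
ee_rot: [0.857, 0.516, 0.0, 0.001]
force: [-0.4, 0.2, -1.8]
gripper_width: 12.1
grasp_force: 49.8
t: 17.33
position: [551.8, -202.4, 76.9]
ee_rot: [0.856, 0.517, 0.0, 0.0]
force: [-0.1, -0.4, -1.3]
gripper_width: 12.1
grasp_force: 49.8
[ 551.8 -202.4   76.9] 62.26074193070608
x ends -52.8057565837862 60.61282730316127
[(-50, np.float64(0.0), np.float64(-7.3)), (-40, np.float64(0.1), np.float64(-7.7)), (-30, np.float64(0.1), np.float64(-7.6)), (-20, np.float64(0.1), np.float64(-7.5)), (20, np.float64(0.2), np.float64(-7.4)), (30, np.float64(0.5), np.float64(-7.4)), (40, np.float64(0.6), np.float64(-7.4)), (50, np.float64(0.4), np.float64(-7.4)), (60, np.float64(0.6), np.float64(-7.3))]
```

```bash
python3 -m inch '[{"translation":[0.001,0.002,-0.02],"roll":0.2,"gripper":1},{"translation":[0.001,0.002,-0.038],"roll":0.2,"gripper":1},{"translation":[0.001,0.002,-0.046],"roll":0.2,"gripper":1},{"translation":[0.001,0.002,-0.050],"roll":0.2,"gripper":1},{"translation":[0.001,0.002,-0.053],"roll":0.2,"gripper":1},{"translation":[0.001,0.002,-0.0545],"roll":0.2,"gripper":1},{"translation":[0.001,0.002,-0.0553],"roll":0.2,"gripper":1},{"translation":[0.001,0.002,-0.0553],"roll":0.2,"gripper":1}]'
python3 -m inch '[{"translation":[0,0,-0.0003],"roll":0,"gripper":1},{"translation":[0,0,-0.0006],"roll":0,"gripper":1},{"translation":[0,0,-0.0009],"roll":0,"gripper":1},{"translation":[0,0,-0.0009],"roll":0,"gripper":1},{"translation":[0,0,-0.0009],"roll":0,"gripper":1},{"translation":[0,0,-0.0009],"roll":0,"gripper":1},{"translation":[0,0,-0.0009],"roll":0,"gripper":1},{"translation":[0,0,-0.0009],"roll":0,"gripper":1}]'
```

```text
t: 18.05
position: [553.0, -201.1, 22.2]
ee_rot: [0.855, 0.518, 0.0, 0.0]
force: [-1.6, 1.2, -0.1]
gripper_width: 12.5
grasp_force: 49.9
t: 18.72
position: [553.1, -201.1, 22.0]
ee_rot: [0.855, 0.518, 0.0, 0.0]
force: [-3.6, 1.1, 6.2]
gripper_width: 12.3
grasp_force: 50.7
```

```bash
python3 -m inch '[{"translation":[0,0,0],"roll":0,"gripper":0.85},{"translation":[0,0,0],"roll":0,"gripper":0.7},{"translation":[0,0,0],"roll":0,"gripper":0.6},{"translation":[0,0,0],"roll":0,"gripper":0.6},{"translation":[0,0,0.015],"roll":0,"gripper":0.6},{"translation":[0,0,0.04],"roll":0,"gripper":0.6},{"translation":[0,0,0.08],"roll":0,"gripper":0.6},{"translation":[0,0.005,0.118],"roll":0,"gripper":0.6}]'
python3 - <<'E'
from h import *
np.set_printoptions(precision=1,suppress=True)
s=get_state();p=cam("wrist");print(s["position"]);cv2.imwrite("pics/w5.png",p["image"])
for box,a,P in blobs(p,26.5,40):
    c,sz,an=cv2.minAreaRect(P[:,:2].astype(np.float32));print(box,a,P.mean(0),np.array(c),sz,an)
E
python3 -m inch '[{"translation":[-0.005,0.03,0.01],"roll":-7,"gripper":0.6},{"translation":[-0.01,0.06,0.03],"roll":-14,"gripper":0.6},{"translation":[-0.015,0.09,0.05],"roll":-21,"gripper":0.6},{"translation":[-0.02,0.12,0.05],"roll":-28,"gripper":0.6},{"translation":[-0.025,0.15,0.05],"roll":-35,"gripper":0.6},{"translation":[-0.030,0.18,0.05],"roll":-42,"gripper":0.6},{"translation":[-0.035,0.21,0.05],"roll":-49,"gripper":0.6},{"translation":[-0.04,0.24,0.05],"roll":-56,"gripper":0.6}]'
python3 -m inch '[{"translation":[-0.006,0.03,0],"roll":-7,"gripper":0.6},{"translation":[-0.012,0.06,0],"roll":-14,"gripper":0.6},{"translation":[-0.019,0.089,0],"roll":-21,"gripper":0.6},{"translation":[-0.019,0.089,0],"roll":-22.8,"gripper":0.6},{"translation":[-0.019,0.089,0],"roll":-22.8,"gripper":0.6},{"translation":[-0.019,0.089,0],"roll":-22.8,"gripper":0.6},{"translation":[-0.019,0.089,0],"roll":-22.8,"gripper":0.6},{"translation":[-0.019,0.089,0],"roll":-22.8,"gripper":0.6}]'
python3 - <<'E'
from h import *
np.set_printoptions(precision=1,suppress=True)
s=get_state();p=cam("wrist");print(s["position"],np.degrees(2*np.arctan2(s["ee_rot"][1],s["ee_rot"][0])));rods(p)
E
```

```text
t: 19.38
position: [551.7, -196.0, 138.4]
ee_rot: [0.855, 0.518, -0.001, -0.001]
force: [0.3, -1.4, 0.5]
gripper_width: 34.1
grasp_force: 0.0
[ 551.7 -196.   138.4]
[375, 123, 24, 176] 2642 [ 599.3 -207.    29.4] [ 598.5 -209.4] (117.96186065673828, 14.28037166595459) 61.85505294799805
[308, 143, 22, 180] 2683 [ 553.3 -198.5   29.4] [ 551.2 -202.2] (124.8642349243164, 14.192009925842285) 62.044986724853516
[435, 157, 13, 13] 133 [ 643.  -193.7   28.7] [ 643.7 -194.1] (7.75046443939209, 7.28108549118042) 62.24919128417969
[473, 157, 13, 13] 144 [ 664.5 -204.9   28.7] [ 664.4 -204.9] (7.704989433288574, 7.011549472808838) 65.50978088378906
[241, 165, 23, 130] 1948 [ 515.5 -174.9   29.6] [ 513.4 -177.9] (90.14862060546875, 14.28682804107666) 62.064090728759766
[365, 168, 12, 13] 129 [ 600.4 -179.1   28.7] [ 600.7 -179.5] (7.775569915771484, 7.127172946929932) 63.76588821411133
[401, 168, 13, 13] 138 [ 621.6 -190.3   28.6] [ 621.6 -190.4] (7.927736282348633, 7.678823471069336) 63.264564514160156
[296, 179, 11, 13] 121 [ 557.7 -164.8   28.8] [ 557.8 -165.1] (7.893028736114502, 6.453845024
[... 1509 characters left out ...]
[0.999, 0.053, 0.001, 0.0]
force: [-1.0, 0.3, -0.3]
gripper_width: 33.9
grasp_force: 0.0
t: 20.77
position: [494.0, 132.3, 188.5]
ee_rot: [0.99, -0.143, 0.0, 0.0]
force: [0.2, -0.5, -0.3]
gripper_width: 34.4
grasp_force: 0.0
[494.  132.3 188.5] -16.422664913490202
rod [303, 101, 17, 207] [493.5 134.7] [ 13.3 175. ] 163.6 top 12.49634064602941 sleeve top 14.850417200882077
rod [0, 276, 114, 50] [479.6 383.1] [ 10.9 118.8] 93.3 top 5.767064027817241 sleeve top 5.698625043763587
rod [254, 343, 72, 75] [337.3 202.3] [ 11.8 107.5] 125.5 top 12.116520077467777 sleeve top 12.386053553087216
rod [289, 356, 75, 66] [317.  172.6] [ 11.4 101.4] 118.5 top 11.291128290996129 sleeve top 11.770325464100448
```

The 125 is centred and seated. Now the 175.

```bash
python3 -m inch '[{"translation":[-0.0015,0.001,-0.035],"roll":0,"gripper":0.6},{"translation":[-0.0015,0.001,-0.07],"roll":0,"gripper":0.6},{"translation":[-0.0015,0.001,-0.105],"roll":0,"gripper":0.6},{"translation":[-0.0015,0.001,-0.14],"roll":0,"gripper":0.6},{"translation":[-0.0015,0.001,-0.16],"roll":0,"gripper":0.6},{"translation":[-0.0015,0.001,-0.175],"roll":0,"gripper":0.6},{"translation":[-0.0015,0.001,-0.182],"roll":0,"gripper":0.6},{"translation":[-0.0015,0.001,-0.185],"roll":0,"gripper":0.6}]'
python3 -m inch '[{"translation":[0,0,-0.001],"roll":0,"gripper":0.6},{"translation":[0,0,-0.002],"roll":0,"gripper":0.6},{"translation":[0,0,-0.002],"roll":0,"gripper":0.8},{"translation":[0,0,-0.002],"roll":0,"gripper":1},{"translation":[0,0,-0.002],"roll":0,"gripper":1},{"translation":[0,0,-0.002],"roll":0,"gripper":1},{"translation":[0,0,-0.002],"roll":0,"gripper":1},{"translation":[0,0,-0.002],"roll":0,"gripper":1}]' 50
```

```text
t: 21.48
position: [491.3, 133.4, 2.1]
ee_rot: [0.99, -0.143, -0.001, 0.0]
force: [-0.4, 0.1, 0.2]
gripper_width: 34.4
grasp_force: 0.0
t: 22.15
position: [493.4, 134.3, 2.9]
ee_rot: [0.99, -0.142, 0.001, -0.0]
force: [-0.5, -0.8, 5.4]
gripper_width: 12.1
grasp_force: 50.3
```

```bash
python3 -m inch '[{"translation":[0,0,0.015],"roll":0,"gripper":1},{"translation":[0,-0.003,0.05],"roll":0,"gripper":1},{"translation":[0,-0.02,0.085],"roll":6,"gripper":1},{"translation":[0,-0.05,0.1],"roll":13,"gripper":1},{"translation":[0,-0.085,0.1],"roll":20,"gripper":1},{"translation":[0.005,-0.12,0.1],"roll":27,"gripper":1},{"translation":[0.01,-0.155,0.1],"roll":34,"gripper":1},{"translation":[0.015,-0.19,0.1],"roll":41,"gripper":1}]'
python3 -m inch '[{"translation":[0.01,-0.03,0],"roll":7,"gripper":1},{"translation":[0.022,-0.06,0],"roll":14,"gripper":1},{"translation":[0.037,-0.09,0],"roll":21,"gripper":1},{"translation":[0.055,-0.12,0],"roll":28,"gripper":1},{"translation":[0.075,-0.145,0],"roll":35,"gripper":1},{"translation":[0.095,-0.165,0],"roll":37.6,"gripper":1},{"translation":[0.115,-0.18,-0.005],"roll":37.6,"gripper":1},{"translation":[0.1236,-0.1888,-0.015],"roll":37.6,"gripper":1}]'
python3 -m inch '[{"translation":[0,0,-0.01],"roll":0,"gripper":1},{"translation":[0,0,-0.01],"roll":0,"gripper":1},{"translation":[0,0,-0.01],"roll":0,"gripper":1},{"translation":[0,0,-0.01],"roll":0,"gripper":1},{"translation":[0,0,-0.01],"roll":0,"gripper":1},{"translation":[0,0,-0.01],"roll":0,"gripper":1},{"translation":[0,0,-0.01],"roll":0,"gripper":1},{"translation":[0,0,-0.01],"roll":0,"gripper":1}]'
python3 - <<'E'
from h import *
np.set_printoptions(precision=1,suppress=True)
s=get_state();p=cam("wrist");print(s["position"],np.degrees(2*np.arctan2(s["ee_rot"][1],s["ee_rot"][0])));held(p,s)
E
```

```text
t: 22.82
position: [506.3, -54.3, 101.5]
ee_rot: [0.979, 0.203, 0.0, -0.0]
force: [0.8, 0.1, -1.2]
gripper_width: 12.1
grasp_force: 49.5
t: 23.48
position: [633.7, -244.9, 87.9]
ee_rot: [0.863, 0.505, 0.002, 0.002]
force: [0.9, 0.3, -0.4]
gripper_width: 12.4
grasp_force: 49.5
t: 24.15
position: [630.6, -241.8, 77.2]
ee_rot: [0.863, 0.505, 0.0, 0.0]
force: [-0.1, -0.1, -1.5]
gripper_width: 12.2
grasp_force: 49.5
[ 630.6 -241.8   77.2] 60.715012947322755
x ends -53.23066510535109 85.97294650259805
[(-50, np.float64(0.3), np.float64(-7.6)), (-40, np.float64(0.5), np.float64(-8.0)), (-30, np.float64(0.1), np.float64(-8.0)), (-20, np.float64(0.5), np.float64(-7.9)), (20, np.float64(0.2), np.float64(-7.8)), (30, np.float64(0.2), np.float64(-7.9)), (40, np.float64(0.3), np.float64(-7.7)), (50, np.float64(0.3), np.float64(-7.7)), (60, np.float64(0.3), np.float64(-7.7)), (70, np.float64(0.3), np.float64(-7.7)), (80, np.float64(0.3), np.float64(-7.6)), (90, np.float64(0.3), np.float64(-7.4))]
```

```bash
python3 -m inch '[{"translation":[0.0008,-0.0005,-0.02],"roll":1.6,"gripper":1},{"translation":[0.0008,-0.0005,-0.038],"roll":1.6,"gripper":1},{"translation":[0.0008,-0.0005,-0.046],"roll":1.6,"gripper":1},{"translation":[0.0008,-0.0005,-0.050],"roll":1.6,"gripper":1},{"translation":[0.0008,-0.0005,-0.053],"roll":1.6,"gripper":1},{"translation":[0.0008,-0.0005,-0.0545],"roll":1.6,"gripper":1},{"translation":[0.0008,-0.0005,-0.0553],"roll":1.6,"gripper":1},{"translation":[0.0008,-0.0005,-0.0553],"roll":1.6,"gripper":1}]'
python3 -m inch '[{"translation":[0,0,-0.0003],"roll":0,"gripper":1},{"translation":[0,0,-0.0006],"roll":0,"gripper":1},{"translation":[0,0,-0.0009],"roll":0,"gripper":1},{"translation":[0,0,-0.0009],"roll":0,"gripper":1},{"translation":[0,0,-0.0009],"roll":0,"gripper":1},{"translation":[0,0,-0.0009],"roll":0,"gripper":1},{"translation":[0,0,-0.0009],"roll":0,"gripper":1},{"translation":[0,0,-0.0009],"roll":0,"gripper":1}]'
```

```text
t: 24.87
position: [631.9, -242.8, 22.1]
ee_rot: [0.856, 0.517, 0.0, 0.001]
force: [-0.8, 1.0, -1.5]
gripper_width: 12.4
grasp_force: 49.5
t: 25.53
position: [631.8, -242.7, 21.0]
ee_rot: [0.856, 0.517, 0.0, 0.0]
force: [-0.1, -0.9, 3.8]
gripper_width: 12.1
grasp_force: 49.9
```

Contact is at 3.8 N, so I lower 0.4 mm more, release, retreat and look.

```bash
python3 -m inch '[{"translation":[0,0,-0.0004],"roll":0,"gripper":1},{"translation":[0,0,-0.0004],"roll":0,"gripper":0.85},{"translation":[0,0,-0.0004],"roll":0,"gripper":0.7},{"translation":[0,0,0],"roll":0,"gripper":0.6},{"translation":[0,0,0],"roll":0,"gripper":0.6},{"translation":[0,0,0.015],"roll":0,"gripper":0.6},{"translation":[0,0,0.045],"roll":0,"gripper":0.6},{"translation":[0,0,0.085],"roll":0,"gripper":0.6}]'
python3 -m inch '[{"translation":[-0.005,0.005,0.03],"roll":0,"gripper":0.6},{"translation":[-0.03,0.015,0.06],"roll":0,"gripper":0.6},{"translation":[-0.06,0.03,0.09],"roll":0,"gripper":0.6},{"translation":[-0.08,0.04,0.11],"roll":0,"gripper":0.6},{"translation":[-0.08,0.04,0.11],"roll":0,"gripper":0.6},{"translation":[-0.08,0.04,0.11],"roll":0,"gripper":0.6},{"translation":[-0.08,0.04,0.11],"roll":0,"gripper":0.6},{"translation":[-0.08,0.04,0.11],"roll":0,"gripper":0.6}]'
python3 - <<'E'
from h import *
np.set_printoptions(precision=1,suppress=True)
s=get_state();p=cam("wrist");print(s["t"],s["position"]);cv2.imwrite("pics/w6.png",p["image"])
M=np.array([[511.6,-181.4],[551.4,-202.1],[590.9,-222.9],[630.4,-243.7]])
for box,a,P in blobs(p,26.5,40):
    if a<400: continue
    c,sz,an=cv2.minAreaRect(P[P[:,2]>26.5][:,:2].astype(np.float32));d=np.array([np.cos(np.radians(62.3)),np.sin(np.radians(62.3))])
    i=np.argmin(np.linalg.norm(M-c,axis=1));t=(P[:,:2]-M[i])@d;o=(P[:,:2]-M[i])@[d[1],-d[0]]
    print(i,np.array(c),np.array(sz),an,"along",t.min(),t.max(),"tops",[round(np.percentile(P[(k*t>22)&(abs(o)<3)][:,2],90),1) for k in(-1,1)])
E
```

```text
t: 26.2
position: [627.9, -240.8, 102.1]
ee_rot: [0.856, 0.517, -0.002, -0.004]
force: [0.9, -0.3, 0.5]
gripper_width: 34.2
grasp_force: 0.0
t: 26.87
position: [551.1, -202.5, 214.0]
ee_rot: [0.856, 0.517, -0.001, -0.001]
force: [0.0, 0.4, -1.0]
gripper_width: 34.4
grasp_force: 0.0
26.8667 [ 551.1 -202.5  214. ]
3 [ 631.  -243.8] [174.   14.3] 62.33597946166992 along -86.83444173330398 87.13173925665949 tops [np.float64(30.1), np.float64(30.2)]
2 [ 591.3 -222.8] [148.1  13.8] 63.457679748535156 along -73.7419758040861 74.25504649176038 tops [np.float64(30.3), np.float64(30.3)]
1 [ 551.3 -202.1] [124.1  13.8] 62.0061149597168 along -62.09561249469852 61.956372609403665 tops [np.float64(30.1), np.float64(30.6)]
0 [ 511.  -181.9] [99.2 14.1] 62.98183822631836 along -50.292378825441894 48.88264354622474 tops [np.float64(30.3), np.float64(30.4)]Traceback (most recent call last):
  File "<stdin>", line 9, in <module>
    return _quantile_unchecked(
        a, q, axis, out, overwrite_input, method, keepdims, weights)
    return _ureduce(a,
                    func=_quantile_ureduce_func,
    ...<5 lines>...
                    overwrite_input=overwrite_input,
                    method=method)
    r = func(a, **kwargs)
    result = _quantile(arr,
                       quantiles=q,
    ...<2 lines>...
                       out=out,
                       weights=wgt)
    slices_having_nans = np.isnan(arr[-1, ...])
                                  ~~~^^^^^^^^^
IndexError: index -1 is out of bounds for axis 0 with size 0
```

View pics/w6.png

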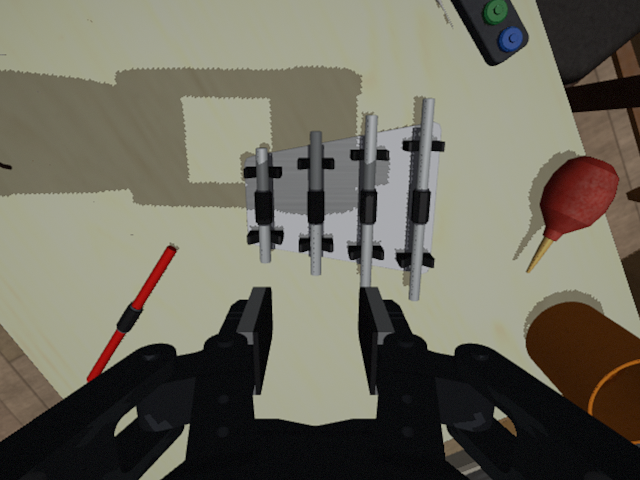

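All four are seated in order of length, with sleeves at (264,207), (316,205), (368,207) and (421,207). They are level, centred to within 1 mm, and the gripper is clear. Handing in.

```bash
python3 -c "
from plant import *
print(job_done())"
```

```text
the job is handed in; nothing more can be done
None
```

The job is handed in: all four standards lie on the rest in order of length, level in both V-blocks with sleeves centred to within about 1 mm, at about 27 s of the 93 s; I kept well clear of the micrometer and loupe but did not re-measure them.

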